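# Shut and bolt the ring drawer

## Task

Two low chests stand on the metalworker's bench with their drawers pulled out. With the fingertips only, push the drawer that holds the brass rings fully shut, and then push its chest's steel sliding bolt all the way across the drawer's front by the upright stub. Do not pinch or lift anything, leave the drawer with the straight bars and its bolt as they are, and do not disturb the loose things standing about.

Things in the scene. Friction and masses are not known exactly. Their poses are not given: they have to be found in the camera images.
- ring_chest: Low dark-stained wooden chest with the task's drawer: 160 mm deep (x), 210 mm wide (y), 70 mm high, flat top, fixed. Origin under its centre; x: level, the way its drawer is pushed shut; y: left along its front; z up. Its front face is 80 mm in -x of the origin.
- bar_chest: The other chest, same shape, sizes and axes, with the drawer of straight bars; to be left alone.
- ring_front (a point): Front of the drawer with four brass RINGS (46 mm) in it. Point at the centre of its outer face, 28 mm above the bench; x: pushes shut, y: left, z up. Plain light wood, 138 mm wide, 12 mm thick, top edge 55 mm above the bench; a 42 mm wide finger dip in the middle goes down to 43 mm. Shut, it is flush with the chest's face.
- ring_drawer (a joint): how far the ring drawer stands open (m): 0 = fully shut, 0.10 = end of travel. It slides with 2.5 N of friction, stays where it is left and stops firmly at 0.
- ring_stub (a point): Upright round steel stub (16 mm thick, top 100 mm above the bench) of the ring chest's bolt. Point on its axis, 85 mm above the bench; y: the way it is pushed to lock (left), x as the chest, z up. Stands 7 mm before the chest's face, right of the drawer, and 30 mm higher than the chest. Its flat bar lies along the face, 48 to 60 mm above the bench.
- ring_bolt (a joint): travel of that bolt (m): about 0 = drawn back, drawer free; 0.036 = fully across the drawer's front (firm stop). 2 N of friction, stays where it is left.
- bar_front (a point): the same point and axes on the other drawer, which holds straight brass BARS; its chest and sizes are the same. It is to be left open as it is.
- bar_drawer (a joint): how far the bar drawer stands open (m), as for ring_drawer
- bar_stub (a point): the same point and axes on the bolt stub of the chest with the bar drawer; to be left alone
- bar_bolt (a joint): travel of that bolt (m), as for ring_bolt
- tape_roll: loose roll of grey tape, 50 mm across, 22 mm high, standing on the bench between and in front of the two drawers; origin under its centre
- beaker: loose steel beaker, 68 mm across, 85 mm high, on the left; origin under its centre
- glue: loose white bottle, 48 mm across, 140 mm high, back left; origin under its centre
- tub: loose clear plastic tub, 120 x 90 x 50 mm, on the right; origin under its centre
- driver: loose screwdriver lying on the bench at the right, about 0.2 m long
- tin: loose aluminium tin, 52 mm across, 32 mm high, on the back half of the ring chest's top; origin under its centre
- dome: loose brass bowl, 72 mm across, 28 mm high, on the back half of the bar chest's top; origin under its centre

How it is judged:
On the way, in this order (a step that is already met when the one before it is completed fails the run):
1. the ring drawer is pushed fully shut (value of joint ring_drawer below 0.004 m), for 0.2 s.
2. then its bolt is pushed all the way across (value of joint ring_bolt above 0.031 m and value of joint ring_drawer below 0.004 m), for 0.2 s.
At the end, for the whole second after the job is handed in: The ring drawer is shut to within 4 mm, its bolt is at least 31 mm of its 36 mm across, the bar drawer and its bolt are within 8 mm of where they stood, and the loose things are at rest (all of step 2 and not (distance of bar_front from where it was at the start of the episode above 0.008 m) and not (distance of bar_stub from where it was at the start of the episode above 0.008 m) and linear speed of each of tape_roll, beaker, glue, tub, driver, tin, dome below 0.02 m/s); the robot touches nothing.
It fails at once if the bolt is pushed over while its drawer is still open (value of joint ring_bolt above 0.014 m and value of joint ring_drawer above 0.01 m).
It fails at once if the bar drawer or its bolt is moved by more than 8 mm (distance of any of bar_front, bar_stub from where it was at the start of the episode above 0.008 m).
It fails at once if the bolt's stub is pinched between the fingers (contact force between the fingers and ring_bolt above 1 N and horizontal distance between the grasp point and ring_stub below 0.007 m and z of the grasp point in the frame of ring_stub below 0.014 m).
It fails at once if the drawer's front is pinched between the fingers (contact force between the fingers and ring_drawer above 1 N and x of the grasp point in the frame of ring_front between 0.001 and 0.011 m and z of the grasp point in the frame of ring_front below 0.03 m).
It fails at once if a loose thing is lifted, carried, knocked over or shoved by more than 25 mm (distance of any of tape_roll, beaker, glue, tub, driver, tin, dome from where it was at the start of the episode above 0.025 m or angle between any of tape_roll, beaker, glue, tub, tin, dome's own z axis and vertical above 0.6 rad).
It also fails if it takes over 43 s, if anything falls off the work surface, if the arm or the gripper's body presses on something with over 40 N, if the wrist force passes 120 N, or if a joint passes its speed limit or range.

## Robot

A 6-joint arm with a two-finger parallel gripper is mounted at the origin on the work surface. World frame = base frame: x ahead of the robot, y to its left, z up, the work surface at z = 0. Lengths are in m, angles in rad, forces in N, time in s.
With the tool pointing down it reaches from about 0.35 to 0.975 m from the base axis. Payload 4.9 kg.
Tool frame: the origin (TCP) lies between the finger pads; the fingertips stand 19 mm ahead of it and the grasp point (between the pads) is the TCP; z points along the fingers, y is the direction in which the jaws open and shut (so a half turn about z gives the same grasp; the last joint's range is limited). The gripper opens to 85 mm and grips with 20 to 120 N. Pads are 22 mm wide; open, the fingers measure 114 mm over their backs; the gripper's body (76 mm by 85 mm) begins 54 mm behind the grasp point. The pads swing forward as they close: fully open they stand 13 mm farther back than shut.
Start: joints at [1.047, 0.053, 1.613, -0, 1.476, -0.119], TCP at [0.246, 0.574, 0.25] pointing down, gripper open.
Joint ranges: [-3.01, 3.01], [-1.01, 2.22], [0.06, 2.58], [-1.02, 4.17], [0.09, 2.62], [-3.14, 3.14]. Speed limits (rad/s): [2.57, 2.57, 3.14, 3.14, 3.14, 3.14].

## Interface

Orientations are given as a unit quaternion [w, x, y, z].
In Python, from plant import state, grab_frame, calibration, job_done gives the robot as it stands. The module is installed in compiled form; this text tells all that it offers.
- The arm moves only by the tool servo_tool, never from a script. Its argument "deltas" is a list that holds one entry, the list of rows, each a list of 5 numbers: the finger opening in mm, from 0 to 85.4, then the shift along the world's x, y, z in mm, then the turn about the world's z in units of 6 degrees (1.0 is 6 degrees). A call has 1 to 5 rows; each row is the pose to reach, as a shift and turn from the pose commanded when the call began; what a row does not reach only later rows make up. A row lasts 1/8 s, in which the tool goes at most 62.5 mm and 10.7 degrees, less where a joint would pass 70% of its speed; a pose out of reach is approached as far as the arm can. A call with a gripper value outside its range is refused whole. The fingers move at their own pace and stop on an object; the grip force is fixed at half the most. Time passes only in rows, so rows that repeat a pose let the fingers close. It gives the time, the measured TCP pose, the force and the opening at its end, in the units of the state.
- state(): the state, without advancing time (a new reading comes with each control period).
- grab_frame(name): name is "scene" or "side" or "wrist"; returns the picture (420x560x3 uint8, red, green, blue); there is no depth.
- calibration(name): a dict with "intrinsics" (3x3 intrinsics, pixels), "k1" (the pictures are not rectified: a ray, as slopes to the right and down, at radius r is drawn at 1 + k1 r^2 times it, then the intrinsics apply), "world_from_camera" (4x4, takes a point from camera to world coordinates). Camera axes: x right, y down, z forward; pixel columns grow to the right and rows downward; lengths in m; the calibration is good to about 2 mm. A picture is of the moment at which its call begins: read the wrist's pose just before it. calibration takes no time and is no camera call; for the wrist camera it gives the pose at the moment of the call.
- job_done(): hands the job in, once; it reports no verdict.
The state is a dict: "time": time; "joint_pos": joint angles; "joint_vel": joint speeds; "joint_efforts": joint torques, N m; "tool_pos": TCP position; "tool_rot": TCP orientation; "contact_force": force on the tool from outside, world axes, zero at the start; "ft_torque": the same for the moment, N m; "gripper_width": opening from 0.0 (shut) to 1.0 (fully open).
Only numpy, scipy, OpenCV 4.12 (cv2) and the standard library are available. Lean on these libraries where they do the work, as an engineer would, in place of code of your own. Each camera call takes 0.05 s, during which the arm holds its last target.

## Working session

There is one attempt and no reset: what is moved stays moved. The work goes in short steps, Python scripts to look and compute and a tool call to move; the robot and the scene stay as the last step left them, time stands still between calls to the robot, and variables do not carry over. Pictures are saved under pics/ and viewed, and the job is handed in when it is done.

Besides the shell and the picture viewer there is one more tool, called by a JSON object that holds its "name" and its "arguments", one argument or row to a line. servo_tool: Moves the arm, as the interface text tells. Its arguments: {"type":"object","properties":{"deltas":{"type":"array","items":{"type":"array","items":{"type":"array","items":{"type":"number"}}}}},"required":["deltas"]}

```bash
mkdir -p pics; python3 - <<'E'
from plant import *
import cv2,json,numpy as np
print(state())
for n in ("scene","side","wrist"):
    c=calibration(n); im=grab_frame(n); cv2.imwrite(f"pics/{n}0.png",im[:,:,::-1])
    print(n,np.round(c["intrinsics"],1).tolist(),c["k1"],np.round(c["world_from_camera"],3).tolist())
E
```

```text
{'time': 0.0, 'joint_pos': array([ 1.04700172e+00,  5.33603395e-02,  1.61428225e+00,  1.15945849e-05,
        1.47597793e+00, -1.19010795e-01]), 'joint_vel': array([-0.00287432,  0.00088519, -0.00067217, -0.00186384, -0.00118236,
        0.0001901 ]), 'joint_efforts': array([ 7.45425841e-04, -3.93694282e+01, -3.70168483e+01, -5.82391181e-05,
        7.17189949e-03, -4.85005827e-06]), 'tool_pos': array([0.24585179, 0.57399097, 0.24906783]), 'tool_rot': array([-3.25773935e-04,  2.01013429e-01,  9.79587961e-01, -9.60188605e-04]), 'contact_force': array([-0.8092105 ,  0.09011911, -0.23217915]), 'ft_torque': array([-0.06836897, -0.00676726, -0.03790273]), 'gripper_width': 0.9990880497777922}
scene [[391.3, 0.0, 287.2], [0.0, 391.3, 211.0], [0.0, 0.0, 1.0]] -0.10633048001627513 [[0.758, 0.496, -0.423, 1.035], [0.652, -0.572, 0.498, -0.568], [0.005, -0.653, -0.757, 0.938], [0.0, 0.0, 0.0, 1.0]]
side [[397.4, 0.0, 285.2], [0.0, 397.4, 211.7], [0.0, 0.0, 1.0]] -0.08826224149541742 [[-0.758, -0.512, 0.405, 0.217], [-0.653, 0.592, -0.473, 0.421], [0.002, -0.623, -0.782, 0.782], [0.0, 0.0, 0.0, 1.0]]
wrist [[322.2, 0.0, 277.2], [0.0, 322.2, 204.5], [0.0, 0.0, 1.0]] -0.07091064427589605 [[0.395, 0.882, 0.256, 0.181], [0.919, -0.379, -0.112, 0.602], [-0.002, 0.279, -0.96, 0.374], [0.0, 0.0, 0.0, 1.0]]
```

View pics/scene0.png

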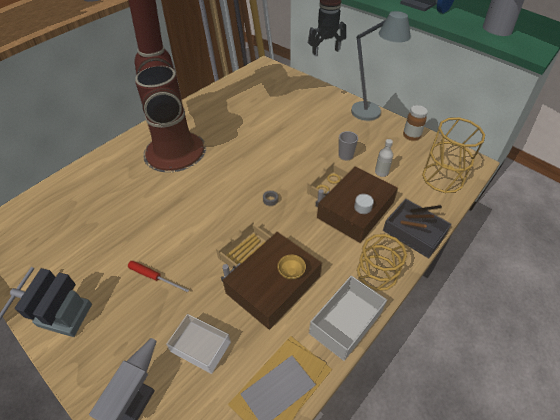

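View pics/side0.png

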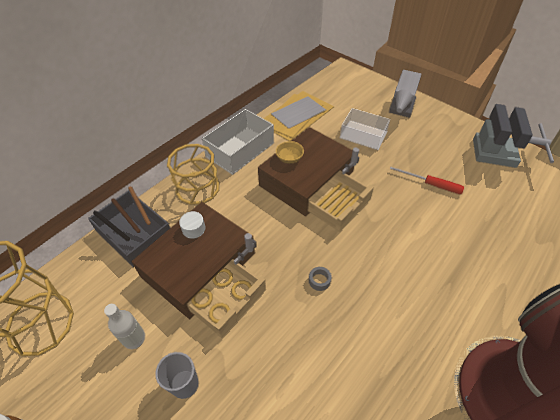

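View pics/wrist0.png

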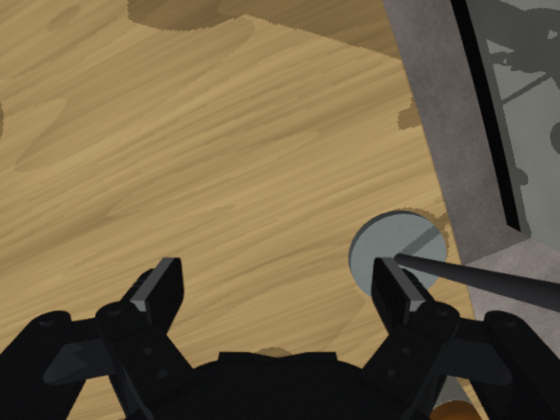

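The rings are in the chest with the tin: its drawer front is around (235,300) in the side picture and its stub is at about (249,240). The bar chest carries the dome, with its drawer at about (340,200). I'll zoom in on the ring chest.

```bash
python3 - <<'E'
import cv2
a=cv2.imread("pics/side0.png");cv2.imwrite("pics/sz.png",cv2.resize(a[190:340,120:320],None,fx=4,fy=4,interpolation=cv2.INTER_CUBIC))
a=cv2.imread("pics/scene0.png");cv2.imwrite("pics/cz.png",cv2.resize(a[150:250,270:410],None,fx=5.6,fy=5.6,interpolation=cv2.INTER_CUBIC))
E
```

```text
(no output)
```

View pics/sz.png

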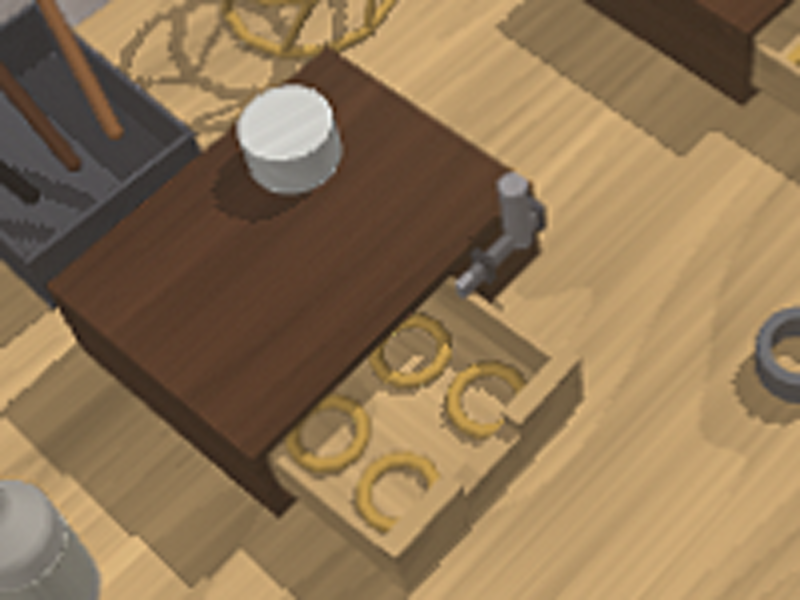

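View pics/cz.png

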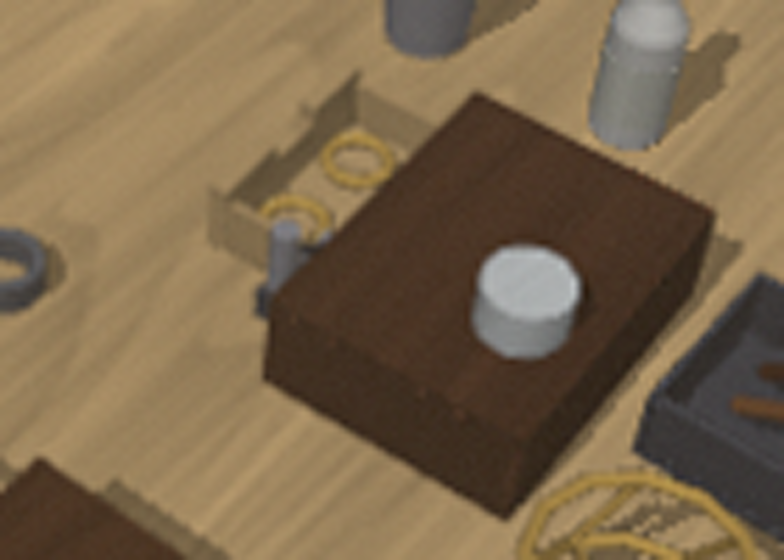

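```bash
cat > h.py <<'E'
import numpy as np,cv2
from plant import *
def ray(n,uv,c=None):
    c=c or calibration(n);K=np.array(c["intrinsics"]);T=np.array(c["world_from_camera"])
    p=cv2.undistortPoints(np.array([[uv]],float),K,np.array([c["k1"],0,0,0,0.]))[0,0]
    return T[:3,3],T[:3,:3]@np.array([p[0],p[1],1])
def onz(n,uv,z,c=None):
    o,d=ray(n,uv,c);return (o+d*(z-o[2])/d[2])
E
python3 - <<'E'
from h import *
S=lambda x,y:("side",(120+(x-1.5)/4,190+(y-1.5)/4))
C=lambda x,y:("scene",(270+(x-2.3)/5.6,150+(y-2.3)/5.6))
def p(l,a,z): print(l,a[0],np.round(onz(a[0],a[1],z)*1000)[:2])
for l,a,z in [("FL",S(258,460),.07),("BL",S(50,287),.07),("BR",S(327,50),.07),("FR",S(530,185),.07),
("BL",C(715,212),.07),("FL",C(475,92),.07),("BR",C(508,440),.07),("FR",C(268,298),.07),
("dR",S(581,362),.055),("dL",S(402,557),.055),("dR",C(212,190),.055),("dL",C(356,75),.055),
("stub",S(513,183),.1),("stub",C(286,228),.1),("tin",S(287,120),.102),("tin",C(528,285),.102)]: p(l,a,z)
# beaker, tape, glue, bar drawer
for l,n,uv,z in [("beaker","side",(176,367),.085),("tape","side",(319,277),.022),("tape","scene",(271,197),.022),("beaker","scene",(348,140),.085),("glue","scene",(389,146),.14),("glue","side",(110,312),.14),("bar dL","side",(322,220),.055),("bar dR","side",(372,190),.055)]:
  print(l,n,np.round(onz(n,uv,z)*1000)[:2])
E
```

```text
FL side [584. 295.]
BL side [742. 303.]
BR side [753.  97.]
FR side [596.  89.]
BL scene [746. 302.]
FL scene [589. 295.]
BR scene [748.  90.]
FR scene [597.  87.]
dR side [507. 146.]
dL side [501. 279.]
dR scene [515. 142.]
dL scene [519. 275.]
stub side [588. 108.]
stub scene [589. 110.]
tin side [708. 159.]
tin scene [709. 159.]
beaker side [496. 385.]
tape side [437.  51.]
tape scene [445.  45.]
beaker scene [505. 375.]
glue scene [655. 377.]
glue side [635. 404.]
bar dL side [513. -55.]
bar dR side [ 476. -210.]
```

{"name": "servo_tool", "arguments": {
  "deltas": [
    [[0,30,-52,0,0.85],[0,60,-104,0,1.7],[0,90,-156,0,2.55],[0,120,-208,0,3.4],[0,150,-260,0,4.25]]
  ]
}}

```text
time: 0.78
tool_pos: [0.3966, 0.3127, 0.2501]
tool_rot: [0.0, -0.022, 1.0, -0.0]
contact_force: [0.3, -0.4, 0.7]
gripper_width: 0.001
```

{"name": "servo_tool", "arguments": {
  "deltas": [
    [[0,30,-53,0,0],[0,59,-106,-10,0],[0,59,-106,-65,0],[0,59,-106,-100,0],[0,59,-106,-100,0]]
  ]
}}

```text
time: 1.4
tool_pos: [0.4526, 0.2075, 0.1466]
tool_rot: [-0.004, -0.02, 1.0, -0.001]
contact_force: [-0.4, -0.2, 0.1]
gripper_width: 0.002
```

```bash
python3 - <<'E'
from h import *
s=state();print(s["time"],s["tool_pos"],s["tool_rot"],s["contact_force"])
c=calibration("wrist");im=grab_frame("wrist");cv2.imwrite("pics/w1.png",im[:,:,::-1])
im=grab_frame("side");cv2.imwrite("pics/s1.png",im[:,:,::-1])
E
```

```text
1.4 [0.45264659 0.20747435 0.14659485] [-0.00376636 -0.0198736   0.99979489 -0.0010153 ] [-0.40174589 -0.22392081  0.10450226]
```

View pics/w1.png

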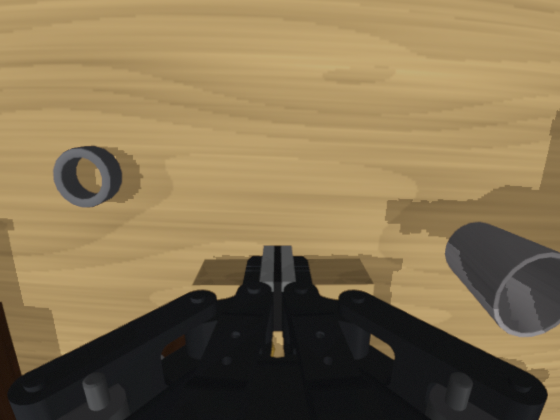

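View pics/s1.png

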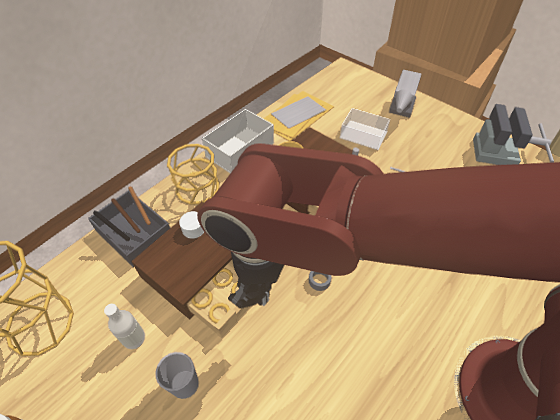

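```bash
python3 - <<'E'
from h import *
c=calibration("wrist");print(np.round(c["world_from_camera"],3))
for uv in [(205,260),(360,260),(195,283),(372,283)]:
  for z in (0,.055,.043): print(uv,z,np.round(onz("wrist",uv,z,c)*1000))
for uv in [(88,176)]: print(np.round(onz("wrist",uv,.022,c)*1000))
E
```

```text
[[-0.039  0.959  0.28   0.385]
 [ 0.999  0.037  0.011  0.206]
 [ 0.     0.28  -0.96   0.276]
 [ 0.     0.     0.     1.   ]]
(205, 260) 0 [522. 143.   0.]
(205, 260) 0.055 [495. 155.  55.]
(205, 260) 0.043 [501. 153.  43.]
(360, 260) 0 [517. 289.   0.]
(360, 260) 0.055 [490. 273.  55.]
(360, 260) 0.043 [496. 276.  43.]
(195, 283) 0 [547. 132.   0.]
(195, 283) 0.055 [515. 147.  55.]
(195, 283) 0.043 [522. 144.  43.]
(372, 283) 0 [541. 304.   0.]
(372, 283) 0.055 [510. 284.  55.]
(372, 283) 0.043 [517. 289.  43.]
[440.  53.  22.]
```

{"name": "servo_tool", "arguments": {
  "deltas": [
    [[0,0,8,-50,0],[0,0,8,-100,0],[0,0,8,-107,0],[0,20,9,-107,0],[0,35,10,-107,0]]
  ]
}}

```text
time: 2.12
tool_pos: [0.4932, 0.2194, 0.0467]
tool_rot: [0.003, -0.02, 1.0, 0.001]
contact_force: [0.2, -0.4, 0.5]
gripper_width: 0.001
```

{"name": "servo_tool", "arguments": {
  "deltas": [
    [[0,12,0,0,0],[0,24,1,0,0],[0,36,1,0,0],[0,48,2,0,0],[0,60,2,0,0]]
  ]
}}

```text
time: 2.75
tool_pos: [0.5507, 0.2207, 0.0431]
tool_rot: [-0.0, -0.02, 1.0, 0.0]
contact_force: [-3.8, 2.9, 2.6]
gripper_width: -0.001
```

{"name": "servo_tool", "arguments": {
  "deltas": [
    [[0,7,0,0,0],[0,13,0,0,0],[0,18,1,0,0],[0,22,1,0,0],[0,22,1,0,0]]
  ]
}}

```text
time: 3.38
tool_pos: [0.5727, 0.2213, 0.0433]
tool_rot: [0.001, -0.02, 1.0, -0.0]
contact_force: [0.2, -0.1, 0.0]
gripper_width: -0.002
```

{"name": "servo_tool", "arguments": {
  "deltas": [
    [[0,3,0,0,0],[0,5,0,0,0],[0,7,0,0,0],[0,8,0,0,0],[0,8,0,0,0]]
  ]
}}

```text
time: 4.0
tool_pos: [0.576, 0.2215, 0.0419]
tool_rot: [-0.005, -0.02, 1.0, -0.0]
contact_force: [-15.0, -0.1, 5.8]
gripper_width: 0.001
```

```bash
python3 - <<'E'
from h import *
im=grab_frame("side");cv2.imwrite("pics/s2.png",cv2.resize(im[190:340,120:320,::-1],None,fx=4,fy=4,interpolation=cv2.INTER_CUBIC))
E
```

```text
(no output)
```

View pics/s2.png

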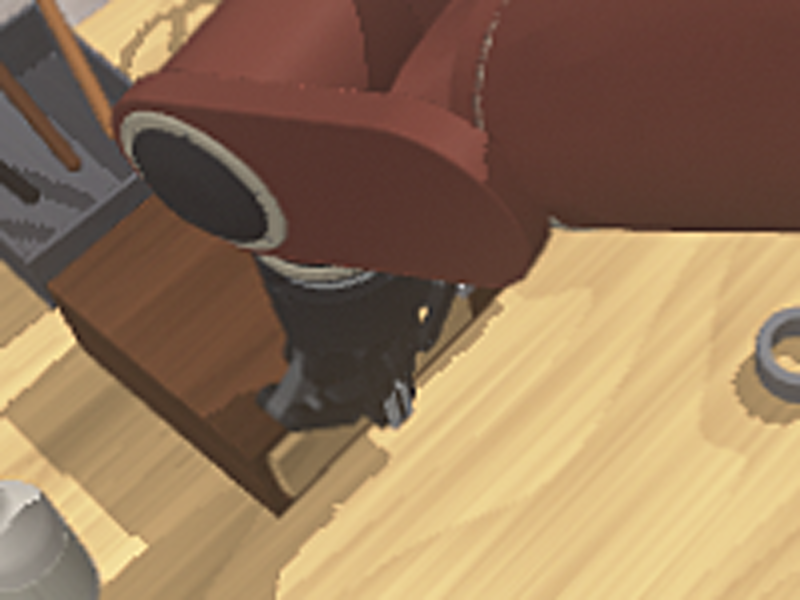

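The drawer is shut: the front is flush and the push met a firm stop at 15 N. I'll back off, raise the tool and go round to the right of the stub.

{"name": "servo_tool", "arguments": {
  "deltas": [
    [[0,-40,0,0,0],[0,-50,0,40,0],[0,-50,-40,100,0],[0,-50,-95,130,0],[0,-50,-152,130,0]]
  ]
}}

```text
time: 4.68
tool_pos: [0.5331, 0.0707, 0.1782]
tool_rot: [0.005, -0.021, 1.0, -0.0]
contact_force: [1.1, -0.0, -0.8]
gripper_width: -0.003
```

```bash
python3 - <<'E'
from h import *
s=state();print(s["tool_pos"],s["time"])
im=grab_frame("side");cv2.imwrite("pics/s3.png",cv2.resize(im[190:340,120:320,::-1],None,fx=4,fy=4,interpolation=cv2.INTER_CUBIC))
im=grab_frame("scene");cv2.imwrite("pics/c3.png",cv2.resize(im[150:250,270:410,::-1],None,fx=5.6,fy=5.6,interpolation=cv2.INTER_CUBIC))
E
```

```text
[0.53308596 0.07065083 0.17823836] 4.675
```

View pics/s3.png

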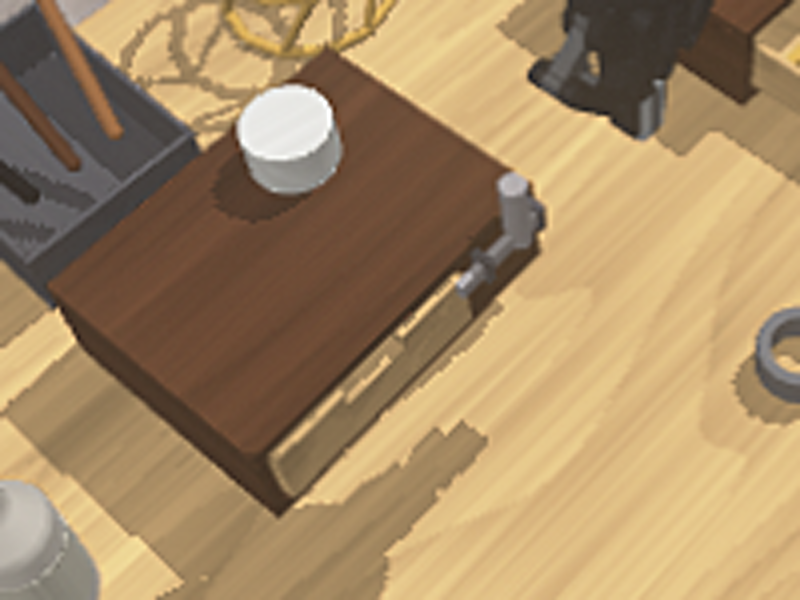

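View pics/c3.png

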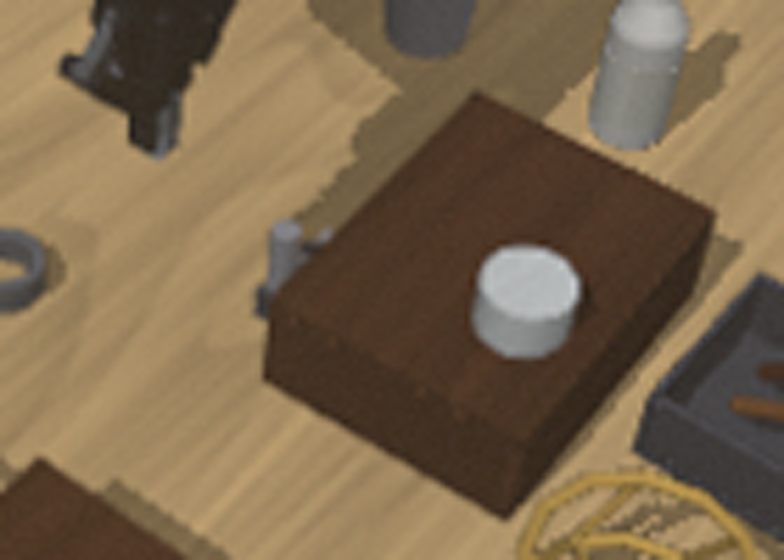

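{"name": "servo_tool", "arguments": {
  "deltas": [
    [[0,30,-20,0,0],[0,55,-20,-10,0],[0,55,-20,-50,0],[0,55,-20,-80,0],[0,55,-20,-80,0]]
  ]
}}

```text
time: 5.4
tool_pos: [0.5833, 0.0521, 0.0901]
tool_rot: [-0.003, -0.02, 1.0, 0.0]
contact_force: [-0.0, -0.2, 0.8]
gripper_width: -0.004
```

```bash
python3 - <<'E'
from h import *
s=state();print(s["tool_pos"],s["time"])
im=grab_frame("side");cv2.imwrite("pics/s4.png",cv2.resize(im[190:290,200:340,::-1],None,fx=5,fy=5,interpolation=cv2.INTER_CUBIC))
im=grab_frame("scene");cv2.imwrite("pics/c4.png",cv2.resize(im[150:250,270:410,::-1],None,fx=5.6,fy=5.6,interpolation=cv2.INTER_CUBIC))
E
```

```text
[0.58331906 0.05207535 0.09012134] 5.4
```

View pics/s4.png

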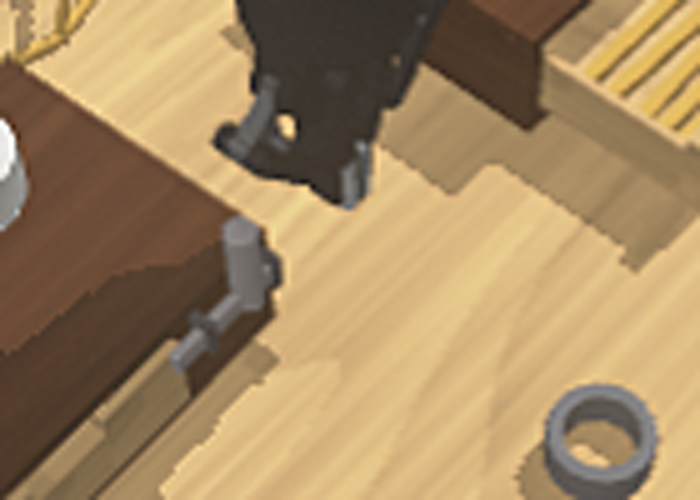

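View pics/c4.png

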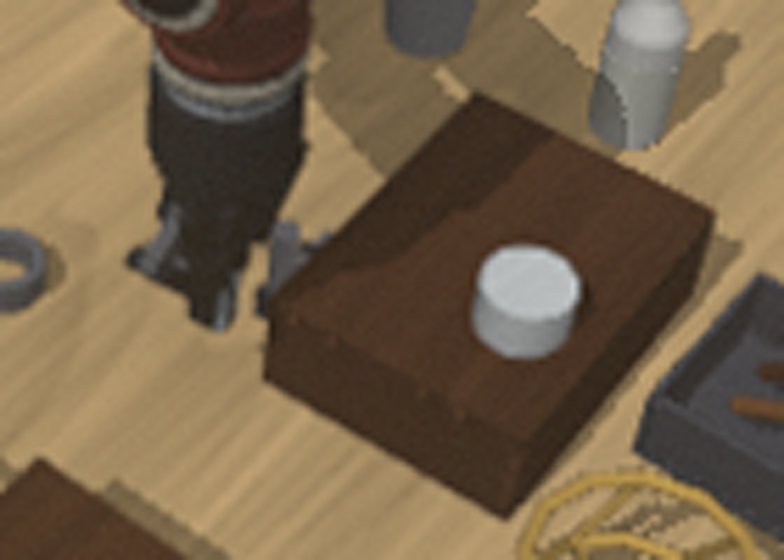

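{"name": "servo_tool", "arguments": {
  "deltas": [
    [[0,4,0,9,0],[0,4,0,9,0],[0,4,8,9,0],[0,4,16,9,0],[0,3,24,9,0]]
  ]
}}

```text
time: 6.12
tool_pos: [0.5879, 0.0763, 0.1019]
tool_rot: [-0.0, -0.02, 1.0, 0.0]
contact_force: [-0.2, 0.3, -0.8]
gripper_width: 0.007
```

{"name": "servo_tool", "arguments": {
  "deltas": [
    [[0,0,6,-2,0],[0,0,12,-2,0],[0,0,18,-2,0],[0,-1,24,-2,0],[0,-1,30,-2,0]]
  ]
}}

```text
time: 6.75
tool_pos: [0.5869, 0.1057, 0.0999]
tool_rot: [-0.0, -0.02, 1.0, -0.0]
contact_force: [-0.5, -1.9, -1.1]
gripper_width: 0.001
```

{"name": "servo_tool", "arguments": {
  "deltas": [
    [[0,0,5,0,0],[0,0,9,0,0],[0,0,13,0,0],[0,-1,16,0,0],[0,-1,16,0,0]]
  ]
}}

```text
time: 7.38
tool_pos: [0.5868, 0.1191, 0.1002]
tool_rot: [0.001, -0.02, 1.0, -0.003]
contact_force: [1.2, -11.2, -2.1]
gripper_width: -0.002
```

```bash
python3 - <<'E'
from h import *
im=grab_frame("side");cv2.imwrite("pics/s5.png",cv2.resize(im[190:290,200:340,::-1],None,fx=5,fy=5,interpolation=cv2.INTER_CUBIC))
E
```

```text
(no output)
```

View pics/s5.png

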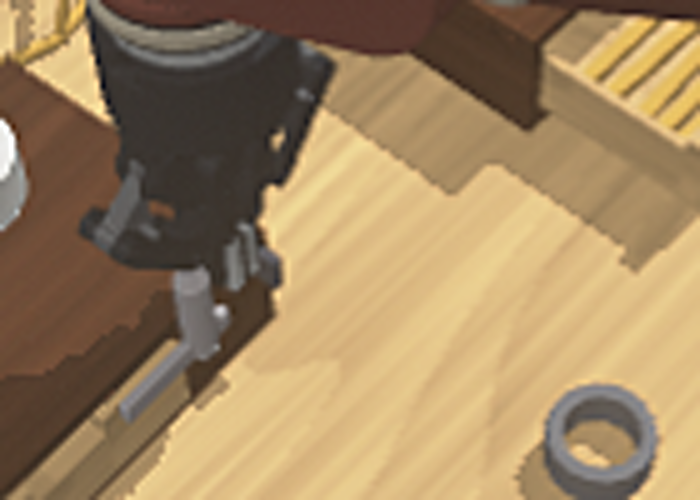

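{"name": "servo_tool", "arguments": {
  "deltas": [
    [[0,0,2,0,0],[0,0,4,0,0],[0,0,4,0,0]]
  ]
}}

```text
time: 7.8
tool_pos: [0.5869, 0.1197, 0.1002]
tool_rot: [0.0, -0.02, 1.0, -0.006]
contact_force: [0.2, -22.4, 0.3]
gripper_width: -0.0
```

{"name": "servo_tool", "arguments": {
  "deltas": [
    [[0,0,-30,0,0],[0,0,-65,0,0],[0,0,-75,40,0],[0,-50,-75,100,0],[0,-100,-75,150,0]]
  ]
}}

```text
time: 8.43
tool_pos: [0.5026, 0.0509, 0.2354]
tool_rot: [0.001, -0.02, 1.0, 0.001]
contact_force: [0.3, 0.2, 1.3]
gripper_width: -0.002
```

```bash
python3 - <<'E'
from h import *
s=state();print(s["tool_pos"],s["time"])
im=grab_frame("side");cv2.imwrite("pics/s6f.png",im[:,:,::-1]);cv2.imwrite("pics/s6.png",cv2.resize(im[190:340,120:320,::-1],None,fx=4,fy=4,interpolation=cv2.INTER_CUBIC))
im=grab_frame("scene");cv2.imwrite("pics/c6.png",im[:,:,::-1])
E
```

```text
[0.50259857 0.05091347 0.23539987] 8.425
```

View pics/s6.png

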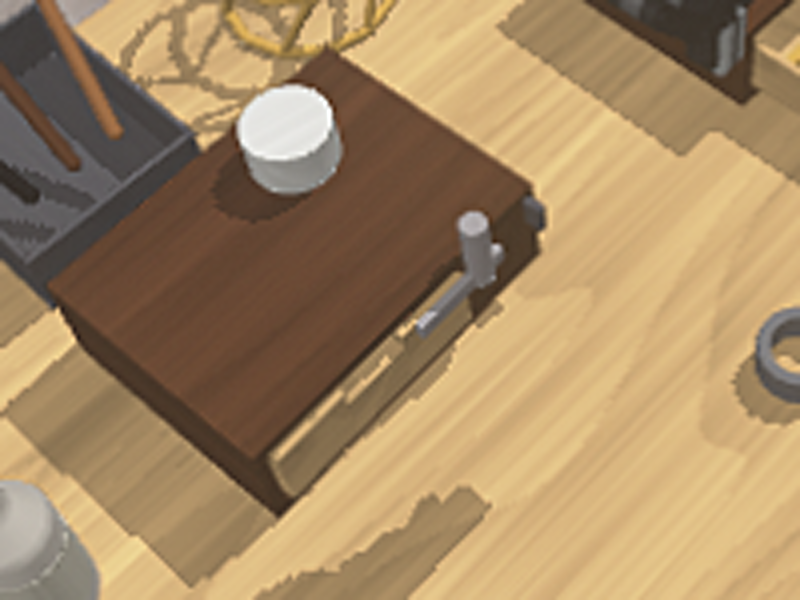

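View pics/c6.png

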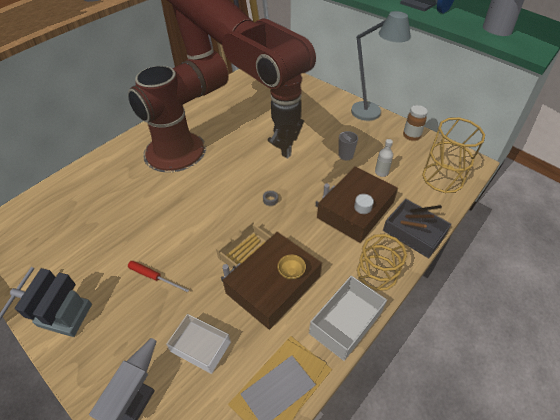

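```bash
python3 - <<'E'
from h import *
a=onz("side",(120+(513-1.5)/4,190+(183-1.5)/4),.1);b=onz("side",(120+(474-1.5)/4,190+(221-1.5)/4),.1)
print((b-a)*1000,np.linalg.norm(b-a)*1000)
d=cv2.absdiff(cv2.imread("pics/scene0.png"),cv2.imread("pics/c6.png")).max(2)
print("bar chest/tape/tub/driver diff",[(d[y0:y1,x0:x1]>40).sum() for x0,x1,y0,y1 in [(215,325,222,325),(258,285,188,208),(165,232,315,370),(125,195,258,295),(335,400,130,178),(350,378,192,215)]])
s=state();print(s["contact_force"],np.abs(s["joint_vel"]).max())
E
```

```text
[-1.43409812 30.3755097   0.        ] 30.40934440061214
bar chest/tape/tub/driver diff [np.int64(0), np.int64(0), np.int64(0), np.int64(0), np.int64(527), np.int64(0)]
[ 1.21296388 -0.56327163  0.57874018] 0.1046697599880531
```

My picture measurement gives 30 mm of bolt travel, but 36 is expected. I'll measure again more carefully, from both cameras.

```bash
python3 - <<'E'
from h import *
ims=[cv2.imread(f"pics/{n}") for n in ("side0.png","s6f.png","scene0.png","c6.png")]
r=[]
for i,(im,(x0,y0,w,h)) in enumerate(zip(ims,[(238,228,22,20),(228,238,22,20),(310,180,22,26),(312,174,26,26)])):
    r.append(cv2.resize(im[y0:y0+h,x0:x0+w],(w*15,h*15),interpolation=cv2.INTER_NEAREST))
H=max(a.shape[0] for a in r);r=[cv2.copyMakeBorder(a,0,H-a.shape[0],0,10,cv2.BORDER_CONSTANT) for a in r]
o=np.vstack([np.hstack(r[:2]),np.hstack(r[2:])]) if False else None
A=np.hstack(r[:2]);B=np.hstack(r[2:]);
W=max(A.shape[1],B.shape[1]);A=cv2.copyMakeBorder(A[:300],0,0,0,W-A.shape[1],cv2.BORDER_CONSTANT);B=cv2.copyMakeBorder(B[:300],0,0,0,W-B.shape[1],cv2.BORDER_CONSTANT)
o=np.vstack([A,B]);print(o.shape);cv2.imwrite("pics/cmp.png",o)
E
```

```text
(600, 740, 3)
```

View pics/cmp.png

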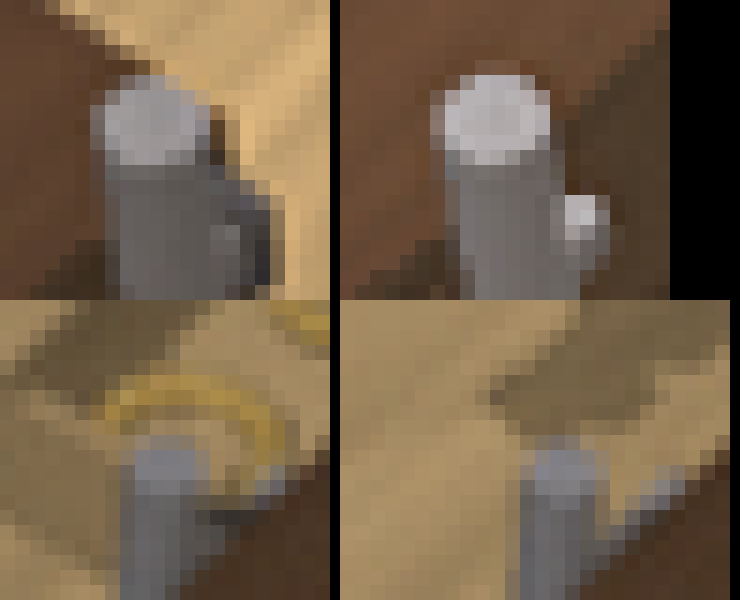

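```bash
python3 - <<'E'
from h import *
for n,a,b in [("side",(247.5,235.4),(237.9,245.4)),("scene",(320.5,190.6),(326.3,184.8))]:
    A=onz(n,a,.1)*1000;B=onz(n,b,.1)*1000;print(n,A,B,np.linalg.norm(B-A))
E
# automatic shift: template match of stub body
python3 - <<'E'
import sys;sys.path.insert(0,".")
from h import *
import os;os.chdir(".")
# subpixel: grayish mask centroid of bright top
for n,f,(x0,y0,w,h) in [("side","side0.png",(243,231,11,8)),("side","s6f.png",(233,241,11,8))]:
    im=cv2.imread("pics/"+f).astype(int)[y0:y0+h,x0:x0+w]
    m=((im.max(2)-im.min(2))<22)&(im.min(2)>100)&((im.mean(2)>128))
    ys,xs=np.nonzero(m);p=(x0+xs.mean(),y0+ys.mean());print(f,m.sum(),p,onz(n,p,.1)*1000)
E
```

```text
side [588.39453628 108.48725971 100.        ] [585.84371223 139.52636166 100.        ] 31.143740196313477
scene [588.9357071  108.65391868 100.        ] [587.39402794 139.35542303 100.        ] 30.740187763872346
side0.png 30 (np.float64(247.83333333333334), np.float64(235.8)) [587.1537255  108.76557163 100.        ]
s6f.png 36 (np.float64(237.86111111111111), np.float64(245.38888888888889)) [585.92367559 139.55945292 100.        ]
```

```bash
python3 - <<'E'
from h import *
a=cv2.imread("pics/scene0.png")[215:330,210:330];cv2.imwrite("pics/bc.png",cv2.resize(a,None,fx=5,fy=5,interpolation=cv2.INTER_CUBIC))
a=cv2.imread("pics/side0.png")[120:225,250:380];cv2.imwrite("pics/bs.png",cv2.resize(a,None,fx=5,fy=5,interpolation=cv2.INTER_CUBIC))
E
```

```text
(no output)
```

View pics/bc.png

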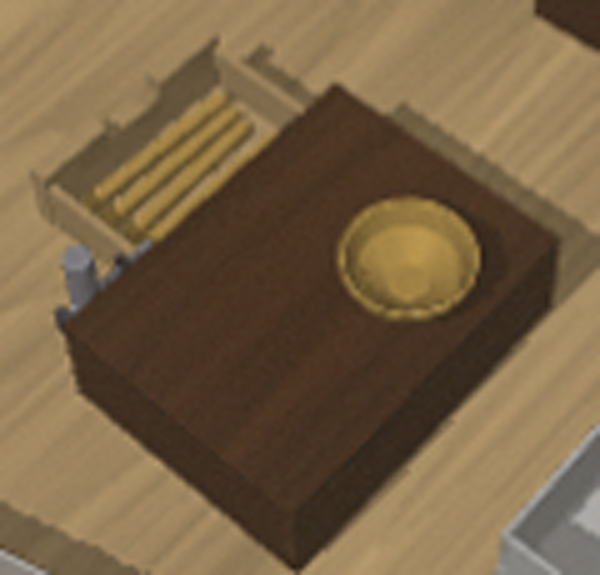

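View pics/bs.png

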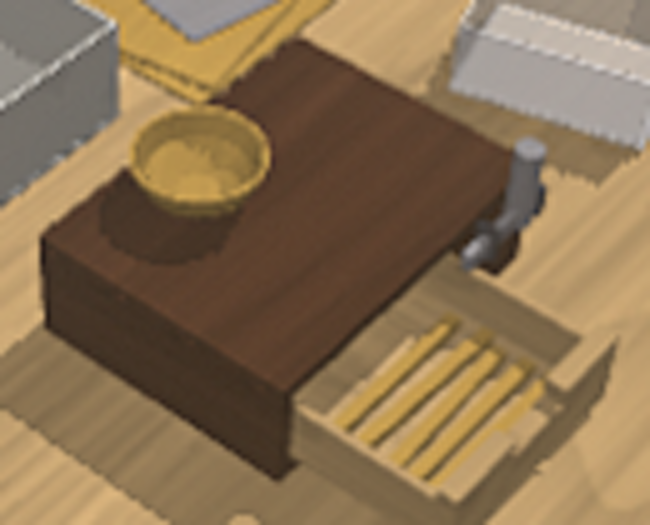

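```bash
python3 - <<'E'
from h import *
B=lambda x,y:(210+(x-2)/5,215+(y-2)/5)
FR=onz("scene",B(68,328),.07);FL=onz("scene",B(335,86),.07);st=onz("scene",B(78,256),.1)
v=(FL-FR)/np.linalg.norm(FL-FR);print("bar",np.linalg.norm(FL-FR),(st-FR)@v,(FL-st)@v,FR,FL,st)
FR=np.array([.597,.087,0]);FL=np.array([.589,.295,0])
for st in ([.5887,.1086,0],[.587,.1395,0]):
    v=(FL-FR)/np.linalg.norm(FL-FR);print("ring",(st-FR)@v,(FL-st)@v)
E
```

```text
bar 0.20622827904386862 0.022530296587520468 0.18369798245634816 [ 0.57856627 -0.28104811  0.07      ] [ 0.57749688 -0.0748226   0.07      ] [ 0.56751137 -0.25857483  0.1       ]
ring 0.021903036285476393 0.1862507530146466
ring 0.052845542889156064 0.15530824641096694
```

The two views agree on about 31 mm of travel, which is right at the limit, so I'll go back and push harder to find out if that was really the end stop.

{"name": "servo_tool", "arguments": {
  "deltas": [
    [[0,50,0,-40,0],[0,84,0,-90,0],[0,84,0,-136,0],[0,84,0,-136,0],[0,84,20,-136,0]]
  ]
}}

```text
time: 9.15
tool_pos: [0.5878, 0.0708, 0.0988]
tool_rot: [0.001, -0.019, 1.0, 0.0]
contact_force: [0.2, 0.3, 0.7]
gripper_width: -0.001
```

{"name": "servo_tool", "arguments": {
  "deltas": [
    [[0,0,15,0,0],[0,0,30,0,0],[0,0,40,0,0],[0,0,48,0,0],[0,0,52,0,0]]
  ]
}}

```text
time: 9.78
tool_pos: [0.5868, 0.1193, 0.0976]
tool_rot: [-0.0, -0.021, 1.0, -0.005]
contact_force: [-1.5, -20.2, 3.7]
gripper_width: -0.002
```

{"name": "servo_tool", "arguments": {
  "deltas": [
    [[0,0,2,0,0],[0,0,4,0,0],[0,0,6,0,0],[0,0,8,0,0],[0,0,8,0,0]]
  ]
}}

```text
time: 10.4
tool_pos: [0.5869, 0.1201, 0.0977]
tool_rot: [-0.001, -0.02, 1.0, -0.011]
contact_force: [-4.8, -35.9, 7.0]
gripper_width: -0.0
```

```bash
python3 - <<'E'
from h import *
s=state();print(s["tool_pos"],s["contact_force"])
im=grab_frame("side");cv2.imwrite("pics/s7.png",cv2.resize(im[190:290,200:340,::-1],None,fx=5,fy=5,interpolation=cv2.INTER_CUBIC))
im=grab_frame("wrist");cv2.imwrite("pics/w7.png",im[:,:,::-1])
E
```

```text
[0.58689243 0.12007101 0.09771622] [ -4.81257394 -35.89461766   6.98634001]
```

View pics/s7.png

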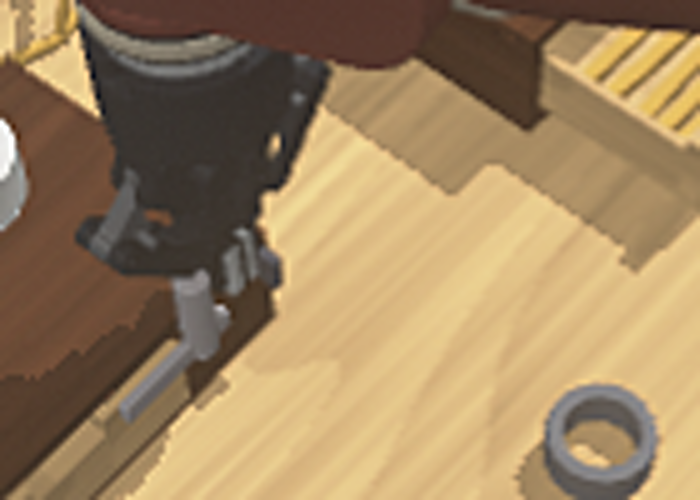

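View pics/w7.png

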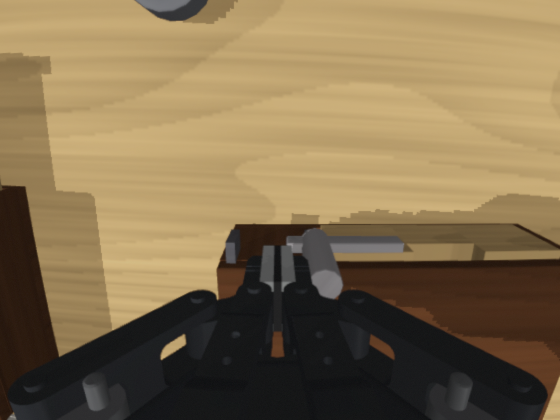

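Even at 36 N the bolt gains less than 1 mm, so this is the hard stop. I'll back off and leave the arm clear.

{"name": "servo_tool", "arguments": {
  "deltas": [
    [[0,0,-30,0,0],[0,0,-65,0,0],[0,0,-75,40,0],[0,-50,-75,100,0],[0,-100,-75,150,0]]
  ]
}}

```text
time: 11.12
tool_pos: [0.5025, 0.0552, 0.2315]
tool_rot: [0.0, -0.02, 1.0, 0.0]
contact_force: [0.0, -0.9, 1.2]
gripper_width: 0.005
```

{"name": "servo_tool", "arguments": {
  "deltas": [
    [[0,-20,0,20,0],[0,-20,0,20,0],[0,-20,0,20,0],[0,-20,0,20,0]]
  ]
}}

```text
time: 11.62
tool_pos: [0.4831, 0.0556, 0.2481]
tool_rot: [-0.002, -0.02, 1.0, 0.0]
contact_force: [-0.1, -0.4, -0.7]
gripper_width: -0.0
```

```bash
python3 - <<'E'
from h import *
im=grab_frame("side");cv2.imwrite("pics/s8f.png",im[:,:,::-1]);cv2.imwrite("pics/s8.png",cv2.resize(im[190:340,120:320,::-1],None,fx=4,fy=4,interpolation=cv2.INTER_CUBIC))
b=cv2.imread("pics/s8f.png").astype(int)[241:249,233:244]
m=((b.max(2)-b.min(2))<22)&(b.mean(2)>128);ys,xs=np.nonzero(m);p=(233+xs.mean(),241+ys.mean());print(p,onz("side",p,.1)*1000)
E
```

```text
(np.float64(237.86111111111111), np.float64(245.38888888888889)) [585.92367559 139.55945292 100.        ]
```

View pics/s8.png

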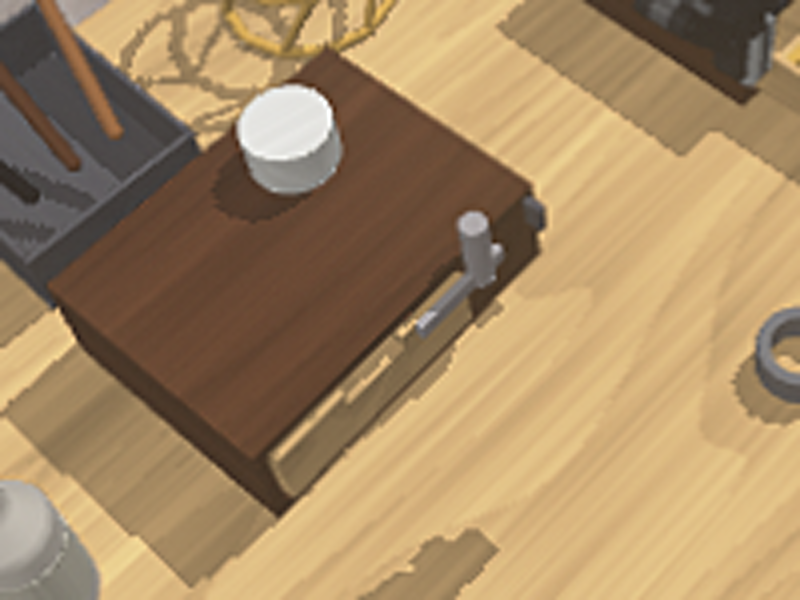

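View pics/s8f.png

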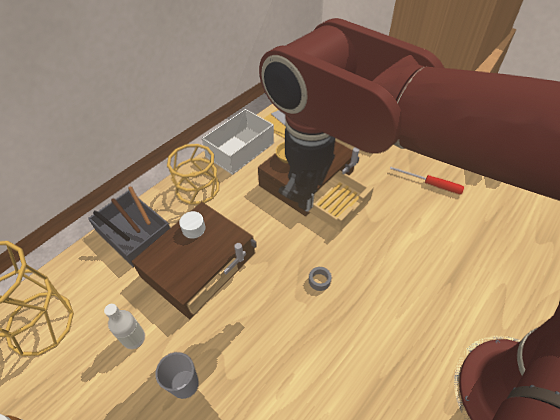

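```bash
python3 -c "
from plant import *
print(job_done())"
```

```text
the job is handed in; nothing more can be done
None
```

The ring drawer is shut and its bolt is pushed across to a firm stop, but I couldn't fully confirm the bolt's travel. I handed the job in at about 11.7 s; no verdict is reported.

- **Drawer:** I pushed it with the closed fingertips until it stopped firmly at about 15 N. The pictures show its front flush with the chest.
- **Bolt:** I pushed it left by the stub until it stopped. A second push, up to 36 N, moved the stub no further in the side picture.
- **Disagreement:** both cameras put the stub's travel at about 31 mm (30.4 to 31.1 mm), not the nominal 36 mm. That is right at the 31 mm limit. Since it stopped hard, I took it to be fully across, having started a few millimetres along, but I couldn't check that directly.
- **Everything else:** comparing the scene picture from before the second push with the first one, the bar chest with its drawer and bolt, the tape roll, tub, screwdriver and tin showed no change. The area around the beaker did differ. I put that down to the arm's shadow, because the beaker and glue look upright and in place in the last side picture.
- **Arm:** it was well clear of everything, with about 0 N at the wrist.

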